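# Dock the castored sample caddy on the laboratory bench

### The job

The sample caddy with the blue handle was left with its swivel castors turned the wrong way: roll it straight forward over the open bench until both castors trail straight behind their pivots, then steer it between the guide rails of its dock and press it gently onto the sprung buffer until the red latch drops behind its bumper bar. Then let go, leaving it latched, castors trailing, the jars standing on it. Keep its wheels on the bench, never push harder than about 18 N against the dock, and leave the other things on the bench alone.

Things in the scene. Friction and masses are not known exactly. Their poses are not given: they have to be found in the camera images.
- caddy: wheeled sample caddy, about 1 kg with its jars, rolls with under 1 N. Steel tray 180 x 130 mm (x, y), rim 68 mm high. Front: two swivel castors; handle end: two fixed wheels, axle 60 mm behind the centre, so it turns about the middle of that axle and goes sideways only by skidding. Origin: under the tray's centre, at bench level. +x forward (bumper bar first, handle last), +y its left, z up.
- handle (a point): centre of the blue grip of the caddy's push handle, a crossbar along the caddy's y: 18 mm thick fore-and-aft, 18 mm high, 76 mm long, between two 10 mm uprights 104 mm apart. It is 125 mm behind the caddy's centre, 110 mm above the bench, 35 mm behind the tray. x axis = the caddy's forward direction.
- bumper (a point): middle of the caddy's front bumper bar: round steel bar, 8 mm thick, 80 mm long along the caddy's y, 124 mm ahead of the caddy's centre, 50 mm above the bench, with a 30 mm gap between it and the tray into which the latch drops. x axis = the caddy's forward direction.
- castor_left (a joint): left front swivel castor, upright pivot 55 mm ahead of the caddy's centre, 36 mm to the left; 32 mm wheel, 14 mm trail. Rad about the caddy's +z: 0 (or a whole turn, +-6.28) = trailing straight, wheel behind its pivot on the handle's side; 3.14 = reversed. Starts from 1.0 to 5.28. Free to turn: rolling straight ahead swings it to trail within 60 to 110 mm.
- castor_right (a joint): right front swivel castor, upright pivot 55 mm ahead of the caddy's centre, 36 mm to the right; 32 mm wheel, 14 mm trail. Rad about the caddy's +z: 0 (or a whole turn, +-6.28) = trailing straight, wheel behind its pivot on the handle's side; 3.14 = reversed. Starts from 1.0 to 5.28. Free to turn: rolling straight ahead swings it to trail within 60 to 110 mm.
- dock: dock fixed to the bench; the caddy enters along the dock's +x, its middle over the dock's x axis. Origin: on the bench below the nominal place of the docked bumper bar; z up. Behind it a blue stop block, under 90 mm high, with a black sprung buffer and a red latch. The block is clamped along a slot, up to 15 mm nearer or farther along x than nominal: its true place must be felt or seen.
- mouth (a point): mouth of the dock, 160 mm before the dock's origin (at its x = -160 mm), on its centre line at bench level; x axis = direction of entry. The aluminium rails are 55 mm high; they are flared from about 180 mm apart here to 144 mm at x = -125 mm (7 mm to spare on each side of the caddy) and run straight from there. Yellow tape marks the bench in front.
- latch (a joint): red latch, sprung shut: 0 rad = down, lifted to about 0.15 by the bumper bar, back to 0 once dropped behind it. With the block at nominal the bar lifts it from x = -19 mm in the dock's frame (about 2 N), meets the buffer at -5 mm (then 0.8 N per mm), the latch drops at +1 mm (about 6 N) and the buffer is at its hard end at +3 mm (8 N). Let go, the buffer holds the bar back on the latch, x about 0.
- buffer (a joint): black rubber-faced sprung buffer across the front of the stop block: 0 m = out, growing as the bumper bar presses it in, along the dock's +x; hard end at 0.008 m. About 0.006 m when the latch drops; held at about 0.0045 m by the latched caddy.
- jar_a_center (a point): closed sample jar (amber) standing loose on the caddy's tray, 52 mm diameter, 72 mm high, about 0.07 kg; the point is its centre, half-way up
- jar_b_center (a point): closed sample jar (brown) standing loose on the caddy's tray, 52 mm diameter, 72 mm high, about 0.07 kg; the point is its centre, half-way up
- jar_c_center (a point): closed sample jar (tan) standing loose on the caddy's tray, 52 mm diameter, 72 mm high, about 0.07 kg; the point is its centre, half-way up
- wash_bottle_center (a point): bystander: white bottle with red cap, 60 mm diameter, 150 mm high; the point is half-way up
- beaker_center (a point): bystander: glass beaker, 72 mm diameter, 85 mm high; the point is half-way up
- spare_jar_center (a point): bystander: amber jar with white lid, 60 mm diameter, 85 mm high, on the bench; the point is half-way up
Things that resemble listed ones, but are neither listed nor needed, are in the scene too. What is shaped like the part that bears jar_c_center but green is not meant.

How it is judged:
By the outcome, as a careful person would: the job done as asked, in the order asked, and still so for the second after the job is handed in, with the robot touching nothing.
It also fails if it takes over 51 s, if anything falls off the work surface, if the arm or the gripper's body presses on something with over 40 N, if the wrist force passes 120 N, or if a joint passes its speed limit or range.

### The arm

A 6-joint arm with a two-finger parallel gripper is mounted at the origin on the work surface. World frame = base frame: x ahead of the robot, y to its left, z up, the work surface at z = 0. Lengths are in m, angles in rad, forces in N, time in s.
With the tool pointing down it reaches from about 0.35 to 0.925 m from the base axis. Payload 6.4 kg.
Tool frame: the origin (TCP) lies midway between the tips of the shut fingers; the grasp point (between the pads) lies 19 mm behind it; z points along the fingers, y is the direction in which the jaws open and shut (so a half turn about z gives the same grasp; the last joint's range is limited). The gripper opens to 85 mm and grips with 20 to 120 N. Pads are 22 mm wide; open, the fingers measure 114 mm over their backs; the gripper's body (76 mm by 85 mm) begins 54 mm behind the grasp point. The pads swing forward as they close: fully open they stand 13 mm farther back than shut.
Start: joints at [0.997, 0.245, 1.558, -0, 1.339, -0.174], TCP at [0.253, 0.599, 0.231] pointing down, gripper open.
Joint ranges: [-3.13, 3.13], [-1.02, 2.26], [0.13, 2.54], [-0.95, 4.09], [0.21, 2.88], [-2.74, 2.74]. Speed limits (rad/s): [2.57, 2.57, 3.14, 3.14, 3.14, 3.14].

### API

Orientations are given as a unit quaternion [w, x, y, z].
In Python, from workcell import manip, imaging, job gives the robot as it stands.
- The arm moves only by the tool apply_moves, never from a script. Its argument "rows" is a list of rows, each an object with "translation": the shift along the tool's x, y, z in mm, a list of three; "turn": the turn, a rotation vector about the tool's x, y, z in degrees, a list of three; "hand": the closure, from 0 (fully open) to 1 (shut). In form: [{"translation": [tx, ty, tz], "turn": [wx, wy, wz], "hand": hand}, ...]. A call has 1 to 8 rows; each row is the pose to reach, as a shift and turn from the pose commanded when the call began, along the tool's axes at that moment; what a row does not reach only later rows make up. A row lasts 1/12 s, in which the tool goes at most 41.7 mm and 7.16 degrees, less where a joint would pass 70% of its speed; a pose out of reach is approached as far as the arm can. A call with a gripper value outside its range is refused whole. The fingers move at their own pace and stop on an object; "force" is the grip in N (left out, the last holds). Time passes only in rows, so rows that repeat a pose let the fingers close. It gives the time, the measured TCP pose, the force and the opening at its end, in the units of the state.
- manip.get_state(): the state, without advancing time (a new reading comes with each control period).
- imaging.camera(name): name is "scene" or "top" or "wrist"; returns the picture (480x640x3 uint8, blue, green, red); there is no depth.
- imaging.calibration(name): a dict with "intrinsics" (3x3 intrinsics, pixels), "dist_coeffs" ([k1, k2, p1, p2, k3] as OpenCV has them; the pictures are not rectified), "world_from_camera" (4x4, takes a point from camera to world coordinates). Camera axes: x right, y down, z forward; pixel columns grow to the right and rows downward; lengths in m; the calibration is good to about 2 mm. A picture is of the moment at which its call begins: read the wrist's pose just before it. calibration takes no time and is no camera call; for the wrist camera it gives the pose at the moment of the call.
- job.sign_off(): hands the job in, once; it reports no verdict.
The state is a dict: "clock": time; "joint_pos": joint angles; "dq": joint speeds; "joint_torque": joint torques, N m; "ee_pos": TCP position; "orientation": TCP orientation; "ft_force": force on the tool from outside, world axes, zero at the start; "moment": the same for the moment, N m; "opening": opening from 0.0 (shut) to 1.0 (fully open).
Only numpy, scipy, OpenCV 4.12 (cv2) and the standard library are available. Lean on these libraries where they do the work, as an engineer would, in place of code of your own. Each camera call takes 0.05 s, during which the arm holds its last target. There are 200 camera calls.

## Working session

There is one attempt and no reset: what is moved stays moved. The work goes in short steps, Python scripts to look and compute and a tool call to move; the robot and the scene stay as the last step left them, time stands still between calls to the robot, and variables do not carry over. Pictures are saved under pics/ and viewed, about 8 in all and at most 12, crops included, and the job is handed in when it is done.

Besides the shell and the picture viewer there is one more tool, called after "Request:" by a JSON object that holds its "method" and its "body", one argument or row to a line. apply_moves: Moves the arm, as the interface text tells. Its arguments: {"type":"object","properties":{"rows":{"type":"array","items":{"type":"object","properties":{"translation":{"type":"array","items":{"type":"number"}},"turn":{"type":"array","items":{"type":"number"}},"hand":{"type":"number"}}}},"force":{"type":"number"}},"required":["rows"]}

```bash
mkdir -p pics; ls
python3 - <<'E'
from workcell import manip, imaging, job
import cv2
print(manip.get_state())
for n in ("scene","top"):
    cv2.imwrite(f"pics/{n}0.png",imaging.camera(n)); c=imaging.calibration(n); print(n,c)
E
```

```text
pics
{'clock': 0.0, 'joint_pos': array([ 9.96863977e-01,  2.45802472e-01,  1.55903148e+00, -1.09083383e-05,
        1.33869178e+00, -1.74090610e-01]), 'dq': array([ 1.14068983e-05,  1.40118108e-03, -3.09232306e-05, -1.01297421e-03,
        5.88359778e-04, -1.22692696e-03]), 'joint_torque': array([ 1.79235117e-04, -4.29530382e+01, -3.26114452e+01, -2.44845105e-04,
        5.51055477e-03, -6.98711361e-06]), 'ee_pos': array([0.25270827, 0.59825327, 0.23017835]), 'orientation': array([-3.48186019e-04,  1.98590450e-01,  9.80082088e-01, -9.01656149e-04]), 'ft_force': array([-0.4685717 ,  0.31291539,  0.45450485]), 'moment': array([ 0.02904561, -0.02524716, -0.01648419]), 'opening': 0.9986886804278968}
scene {'intrinsics': array([[515.67811964,   0.        , 311.94989603],
       [  0.        , 515.67811964, 235.18635412],
       [  0.        ,   0.        ,   1.        ]]), 'dist_coeffs': array([-0.11535921,  0.        ,  0.        ,  0.        ,  0.        ]), 'world_from_camera': array([[ 0.89211743,  0.28792547, -0.3481744 ,  1.07462134],
       [ 0.45177773, -0.56024989,  0.6942744 , -0.88708053],
       [ 0.00483461, -0.77667174, -0.629887  ,  0.91934854],
       [ 0.        ,  0.        ,  0.        ,  1.        ]])}
top {'intrinsics': array([[453.78962777,   0.        , 313.33016296],
       [  0.        , 453.78962777, 238.13928015],
       [  0.        ,   0.        ,   1.        ]]), 'dist_coeffs': array([-0.06938026,  0.        ,  0.        ,  0.        ,  0.        ]), 'world_from_camera': array([[ 0.01217097, -0.98981901,  0.1418104 ,  0.49468377],
       [-0.9998972 , -0.0131226 , -0.00577732,  0.03342431],
       [ 0.00757943, -0.14172551, -0.98987698,  1.05940062],
       [ 0.        ,  0.        ,  0.        ,  1.        ]])}
```

View pics/top0.png

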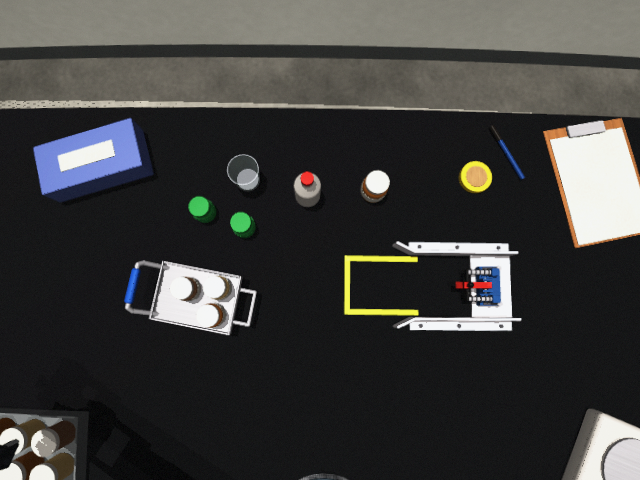

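View pics/scene0.png

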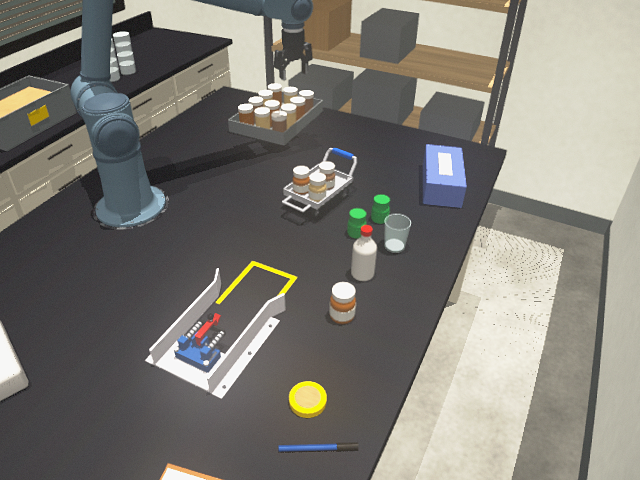

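The top view shows the only caddy with a blue handle, with its grip near (132,287). Its bumper is near (250,307). The dock has rails at about (400–520, 245) and (400–520, 325), with the latch near (475,286). The green jars at (201,209) and (242,224) and the jars in the grey crate at lower left are decoys. Next I'll enlarge the caddy and dock.

```bash
cat > h.py <<'E'
import numpy as np, cv2
from workcell import manip, imaging
def ray(c,uv):
    p=cv2.undistortPoints(np.array(uv,float).reshape(-1,1,2),c["intrinsics"],c["dist_coeffs"]).reshape(-1,2)
    T=c["world_from_camera"]; return T[:3,3], np.c_[p,np.ones(len(p))]@T[:3,:3].T
def at(c,uv,z):
    o,d=ray(c,uv); return o+d*((z-o[2])/d[:,2])[:,None]
def proj(c,P):
    T=np.linalg.inv(c["world_from_camera"])
    return cv2.projectPoints(np.array(P,float).reshape(-1,1,3),cv2.Rodrigues(T[:3,:3])[0],T[:3,3],c["intrinsics"],c["dist_coeffs"])[0].reshape(-1,2)
E
python3 - <<'E'
import cv2,numpy as np
a=cv2.imread("pics/top0.png")
s=3.2
f=lambda x,y,h:cv2.resize(a[y:y+h,x:x+240],None,fx=s,fy=s,interpolation=cv2.INTER_CUBIC)
cv2.imwrite("pics/crop1.png",np.vstack([f(100,252,88),f(320,236,98)]))
E
```

```text
(no output)
```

View pics/crop1.png

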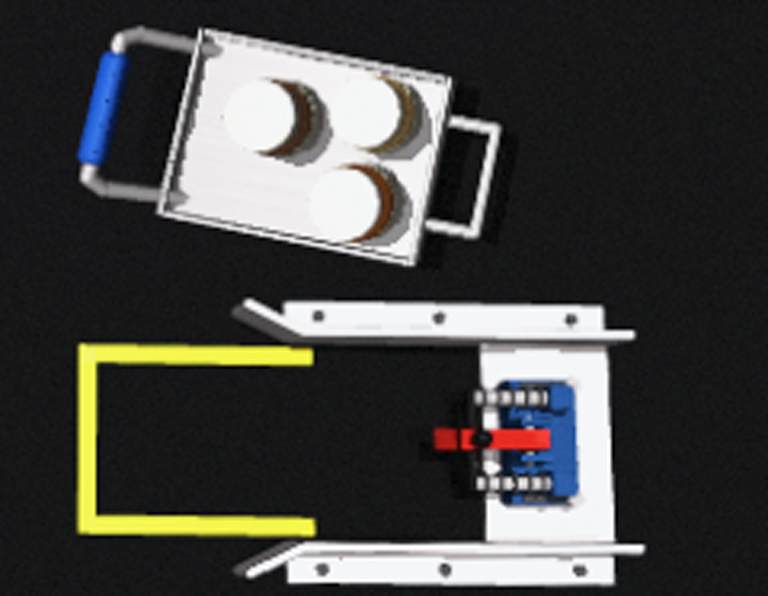

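Run:
```python
from h import *
np.set_printoptions(precision=4,suppress=True)
c=imaging.calibration("top")
A=lambda L:np.array([[100+(x+.5)/3.2-.5,252+(y+.5)/3.2-.5] for x,y in L])
B=lambda L:np.array([[320+(x+.5)/3.2-.5,236+(y-282+.5)/3.2-.5] for x,y in L])
h=at(c,A([(117,54),(92,163)]),.112); print("grip",h,h.mean(0),np.linalg.norm(h[0]-h[1]))
t=at(c,A([(201,29),(158,213),(451,77),(414,265)]),.068); print("tray",t,t.mean(0),np.linalg.norm(t[0]-t[1]),np.linalg.norm(t[0]-t[2]))
b=at(c,A([(499,125),(475,235)]),.052);print("bump",b,b.mean(0),np.linalg.norm(b[0]-b[1]))
d=(b.mean(0)-h.mean(0));print("head",d,np.degrees(np.arctan2(d[1],d[0])),"len",np.linalg.norm(d[:2]))
d=(t[2]+t[3]-t[0]-t[1]);print("head tray",np.degrees(np.arctan2(d[1],d[0])))
print("rails",at(c,B([(299,337),(634,339),(303,545),(644,546),(245,300),(240,573)]),.055))
print("tape",at(c,B([(80,345),(80,533),(313,355),(315,526)]),0))
print("base plate corner/front",at(c,B([(481,345),(485,542)]),.003))
print("block",at(c,B([(577,383),(577,503)]),.06), "latch tip",at(c,B([(434,439)]),.06))
```

```text
grip [[0.5608 0.4001 0.112 ]
 [0.4894 0.4123 0.112 ]] [0.5251 0.4062 0.112 ] 0.07248849450782727
tray [[0.5821 0.3594 0.068 ]
 [0.4564 0.3822 0.068 ]
 [0.5517 0.1854 0.068 ]
 [0.425  0.2064 0.068 ]] [0.5038 0.2834 0.068 ] 0.12774903478303032 0.17658875108730612
bump [[0.52   0.1536 0.052 ]
 [0.4448 0.168  0.052 ]] [0.4824 0.1608 0.052 ] 0.07654149021348877
head [-0.0427 -0.2454 -0.06  ] -99.8603212643444 len 0.24907153114037903
head tray -99.99444546365797
rails [[ 0.6083 -0.196   0.055 ]
 [ 0.6096 -0.4361  0.055 ]
 [ 0.4646 -0.1965  0.055 ]
 [ 0.4648 -0.4367  0.055 ]
 [ 0.6339 -0.1584  0.055 ]
 [ 0.4454 -0.1528  0.055 ]]
tape [[ 0.6066 -0.0468  0.    ]
 [ 0.4702 -0.0473  0.    ]
 [ 0.6013 -0.2187  0.    ]
 [ 0.4767 -0.2181  0.    ]]
base plate corner/front [[ 0.6098 -0.3437  0.003 ]
 [ 0.4659 -0.3421  0.003 ]]
block [[ 0.5776 -0.3911  0.06  ]
 [ 0.4943 -0.3877  0.06  ]] latch tip [[ 0.5378 -0.288   0.06  ]]
```

```bash
cat > plan.py <<'E'
# commanded pose kept in cmd.json: x,y,z (m), yaw of tool y axis (deg); tool points down
import json,numpy as np
def load(): return np.array(json.load(open("cmd.json")))
def save(p): json.dump(list(map(float,p)),open("cmd.json","w"))
def rows(wps,hand,out=True):
    p=load(); a=np.radians(p[3]); yt=np.array([np.cos(a),np.sin(a)]); xt=np.array([-np.sin(a),np.cos(a)])*1.0
    xt=np.array([-yt[1]*-1*-1,yt[0]]) # x = y x z, z=-k  -> (-yt.y, yt.x)
    R=[]
    for w in wps:
        d=(np.array(w[:3])-p[:3])*1000
        R.append({"translation":[round(float(d[:2]@xt),1),round(float(d[:2]@yt),1),round(float(-d[2]),1)],"turn":[0,0,round(float(-(w[3]-p[3])),2)],"hand":hand})
    save(wps[-1]); print(json.dumps(R)); return R
E
python3 - <<'E'
from plan import *
from scipy.spatial.transform import Rotation as Ro
r=Ro.from_quat([.19859,.98008,-.0009,-.000348]).as_matrix(); print(r.round(3))
save([.253,.599,.231,np.degrees(np.arctan2(r[1,1],r[0,1]))]); print(load())
p=load(); q=np.array([.5255,.4065,.20,80])
rows([p+(q-p)*k/12 for k in range(5,13)],.5)
E
```

```text
[[-0.921  0.389 -0.001]
 [ 0.389  0.921 -0.002]
 [ 0.    -0.002 -1.   ]]
[ 0.253       0.599       0.231      67.09092091]
[{"translation": [-135.8, -29.7, 12.9], "turn": [0, 0, -5.38], "hand": 0.5}, {"translation": [-163.0, -35.6, 15.5], "turn": [0, 0, -6.45], "hand": 0.5}, {"translation": [-190.1, -41.6, 18.1], "turn": [0, 0, -7.53], "hand": 0.5}, {"translation": [-217.3, -47.5, 20.7], "turn": [0, 0, -8.61], "hand": 0.5}, {"translation": [-244.5, -53.4, 23.2], "turn": [0, 0, -9.68], "hand": 0.5}, {"translation": [-271.6, -59.4, 25.8], "turn": [0, 0, -10.76], "hand": 0.5}, {"translation": [-298.8, -65.3, 28.4], "turn": [0, 0, -11.83], "hand": 0.5}, {"translation": [-325.9, -71.2, 31.0], "turn": [0, 0, -12.91], "hand": 0.5}]
```

Request:
{"method": "apply_moves", "body": {
  "rows": [
    {"translation": [-40,-9,4],"turn": [0,0,-1.6],"hand": 0.5},
    {"translation": [-80,-18,8],"turn": [0,0,-3.2],"hand": 0.5},
    {"translation": [-120,-27,12],"turn": [0,0,-4.8],"hand": 0.5},
    {"translation": [-160,-36,16],"turn": [0,0,-6.4],"hand": 0.5},
    {"translation": [-200,-44,20],"turn": [0,0,-8],"hand": 0.5},
    {"translation": [-240,-53,24],"turn": [0,0,-9.6],"hand": 0.5},
    {"translation": [-280,-62,28],"turn": [0,0,-11.2],"hand": 0.5},
    {"translation": [-310,-68,31],"turn": [0,0,-12.9],"hand": 0.5}
  ]
}}

```text
clock: 0.77
ee_pos: [0.5141, 0.4129, 0.1994]
orientation: [-0.0, 0.087, 0.996, -0.0]
ft_force: [0.2, 0.3, -0.2]
opening: 0.501
```

Request:
{"method": "apply_moves", "body": {
  "rows": [
    {"translation": [-16,1,0],"turn": [0,0,0],"hand": 0.5},
    {"translation": [-16,1,0],"turn": [0,0,0],"hand": 0.5},
    {"translation": [-16,1,0],"turn": [0,0,0],"hand": 0.5}
  ]
}}

```text
clock: 1.02
ee_pos: [0.5282, 0.4131, 0.1996]
orientation: [-0.001, 0.088, 0.996, -0.0]
ft_force: [-0.5, -0.1, 0.1]
opening: 0.501
```

Run:
```python
from h import *
c=imaging.calibration("wrist");cv2.imwrite("pics/w1.png",imaging.camera("wrist"))
print(c,manip.get_state())
```

```text
{'intrinsics': array([[416.99876823,   0.        , 325.48834661],
       [  0.        , 416.99876823, 242.86932183],
       [  0.        ,   0.        ,   1.        ]]), 'dist_coeffs': array([-0.069166,  0.      ,  0.      ,  0.      ,  0.      ]), 'world_from_camera': array([[ 1.73824784e-01,  9.50225637e-01,  2.58565626e-01,
         4.61585351e-01],
       [ 9.84776531e-01, -1.67630410e-01, -4.59916300e-02,
         4.23983701e-01],
       [-3.58963909e-04,  2.62623845e-01, -9.64898226e-01,
         3.41780452e-01],
       [ 0.00000000e+00,  0.00000000e+00,  0.00000000e+00,
         1.00000000e+00]])} {'clock': 1.0667, 'joint_pos': array([ 4.96377196e-01,  3.18896571e-01,  1.52686455e+00,  3.32823366e-04,
        1.29701655e+00, -8.99882903e-01]), 'dq': array([ 2.28915088e-02, -1.39940184e-02,  8.91681310e-03, -1.68468227e-03,
        9.02335151e-04,  3.43798624e-05]), 'joint_torque': array([-1.18425585e+00, -4.50166440e+01, -3.24044895e+01, -4.06267110e-02,
       -2.32035160e-02, -1.84598015e-03]), 'ee_pos': array([0.52736275, 0.4137708 , 0.19978488]), 'orientation': array([-5.82698738e-04,  8.72022876e-02,  9.96190436e-01, -1.92843834e-04]), 'ft_force': array([-0.00592325,  0.05319726, -0.36137229]), 'moment': array([ 0.03077349,  0.03703206, -0.02907071]), 'opening': 0.4981247136146521}
```

View pics/w1.png

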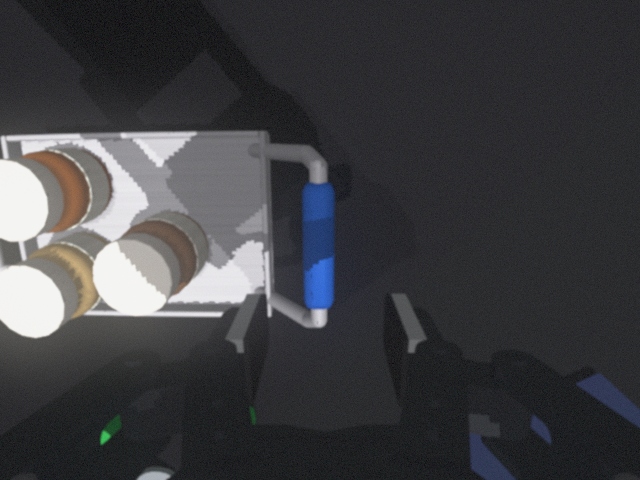

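Run:
```python
from h import *
c=imaging.calibration("wrist")
p=at(c,[(318,186),(319,305),(303,245),(334,245)],.112);print(p,(p[0]+p[1])/2,(p[2]+p[3])/2);d=p[0]-p[1];print(np.degrees(np.arctan2(d[1],d[0])),np.linalg.norm(d))
t=at(c,[(268,137),(272,305)],.068);d=t[0]-t[1];print("rear rim",t,np.degrees(np.arctan2(d[1],d[0])),np.linalg.norm(d))
from plan import *
save([.528,.414,.200,80]);
```

```text
[[0.48965988 0.41516218 0.112     ]
 [0.55957918 0.40318544 0.112     ]
 [0.52143005 0.40072589 0.112     ]
 [0.52448844 0.41820438 0.112     ]] [0.52461953 0.40917381 0.112     ] [0.52295924 0.40946514 0.112     ]
170.27992307055976 0.07093765018390463
rear rim [[0.45864587 0.38740025 0.068     ]
 [0.57277788 0.36614716 0.068     ]] 169.45148537220842 0.1160939706194454
```

Request:
{"method": "apply_moves", "body": {
  "rows": [
    {"translation": [2,-6.6,0],"turn": [0,0,0],"hand": 0.5},
    {"translation": [2,-6.6,20],"turn": [0,0,0],"hand": 0.5},
    {"translation": [2,-6.6,45],"turn": [0,0,0],"hand": 0.5},
    {"translation": [2,-6.6,70],"turn": [0,0,0],"hand": 0.5},
    {"translation": [2,-6.6,90],"turn": [0,0,0],"hand": 0.5},
    {"translation": [2,-6.6,104],"turn": [0,0,0],"hand": 0.5},
    {"translation": [2,-6.6,110],"turn": [0,0,0],"hand": 0.5},
    {"translation": [2,-6.6,110],"turn": [0,0,0],"hand": 0.5}
  ]
}}

```text
clock: 1.73
ee_pos: [0.5234, 0.4074, 0.0889]
orientation: [-0.001, 0.087, 0.996, -0.001]
ft_force: [0.3, 1.2, -1.4]
opening: 0.498
```

Request:
{"method": "apply_moves", "body": {
  "rows": [
    {"translation": [0,0,0],"turn": [0,0,0],"hand": 0.65},
    {"translation": [0,0,0],"turn": [0,0,0],"hand": 0.75},
    {"translation": [0,0,0],"turn": [0,0,0],"hand": 0.8},
    {"translation": [0,0,0],"turn": [0,0,0],"hand": 0.85},
    {"translation": [0,0,0],"turn": [0,0,0],"hand": 0.9},
    {"translation": [0,0,0],"turn": [0,0,0],"hand": 1},
    {"translation": [0,0,0],"turn": [0,0,0],"hand": 1},
    {"translation": [0,0,0],"turn": [0,0,0],"hand": 1}
  ],
  "force": 25
}}

```text
clock: 2.4
ee_pos: [0.5259, 0.4082, 0.0922]
orientation: [0.001, 0.087, 0.996, 0.001]
ft_force: [-0.6, 1.3, 6.0]
opening: 0.199
```

Run:
```python
from h import *
cv2.imwrite("pics/top1.png",imaging.camera("top")); cv2.imwrite("pics/w2.png",imaging.camera("wrist"))
print(manip.get_state())
a=cv2.imread("pics/top1.png");b=cv2.imread("pics/w2.png")
cv2.imwrite("pics/v2.png",np.vstack([cv2.resize(a[240:350,80:300],None,fx=3,fy=3),cv2.resize(b,(660,495))[200:450]]))
```

```text
{'clock': 2.5, 'joint_pos': array([ 4.90014229e-01,  4.26123992e-01,  1.59962892e+00,  3.16895637e-04,
        1.11280643e+00, -9.06181336e-01]), 'dq': array([-3.59587353e-04,  5.50097040e-05,  4.97422544e-04,  2.21556391e-04,
       -1.40904945e-03,  5.44515925e-05]), 'joint_torque': array([ -0.71462525, -42.87800789, -26.54886067,  -0.23438185,
        -0.126154  ,  -0.05249463]), 'ee_pos': array([0.52590601, 0.40822074, 0.09215032]), 'orientation': array([1.19322723e-03, 8.72590061e-02, 9.96184494e-01, 9.46926361e-04]), 'ft_force': array([-1.09848503,  1.53229784,  6.36066674]), 'moment': array([ 0.08187374,  0.11264101, -0.02992548]), 'opening': 0.2059463539404256}
```

View pics/v2.png

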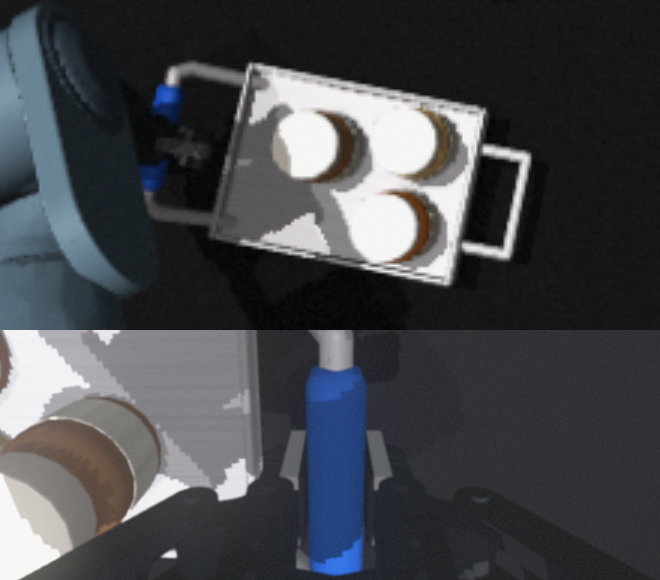

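Request:
{"method": "apply_moves", "body": {
  "rows": [
    {"translation": [0,0,-1],"turn": [0,0,0],"hand": 1},
    {"translation": [0,0,-2.2],"turn": [0,0,0],"hand": 1},
    {"translation": [0,0,-2.2],"turn": [0,0,0],"hand": 1},
    {"translation": [0,0,-2.2],"turn": [0,0,0],"hand": 1}
  ]
}}

```text
clock: 2.83
ee_pos: [0.5252, 0.4074, 0.0924]
orientation: [0.0, 0.087, 0.996, 0.0]
ft_force: [1.2, 0.4, 0.1]
opening: 0.207
```

Request:
{"method": "apply_moves", "body": {
  "rows": [
    {"translation": [0,-2,0],"turn": [0,0,0],"hand": 1},
    {"translation": [0,-6,0],"turn": [0,0,0],"hand": 1},
    {"translation": [0,-11,0],"turn": [0,0,0],"hand": 1},
    {"translation": [0,-16,0],"turn": [0,0,0],"hand": 1},
    {"translation": [0,-21,0],"turn": [0,0,0],"hand": 1},
    {"translation": [0,-26,0],"turn": [0,0,0],"hand": 1},
    {"translation": [0,-31,0],"turn": [0,0,0],"hand": 1},
    {"translation": [0,-36,0],"turn": [0,0,0],"hand": 1}
  ]
}}

```text
clock: 3.5
ee_pos: [0.5186, 0.3714, 0.0925]
orientation: [0.0, 0.087, 0.996, 0.0]
ft_force: [2.1, 1.0, -0.6]
opening: 0.206
```

Request:
{"method": "apply_moves", "body": {
  "rows": [
    {"translation": [0,-5,0],"turn": [0,0,0],"hand": 1},
    {"translation": [0,-10,0],"turn": [0,0,0],"hand": 1},
    {"translation": [0,-15,0],"turn": [0,0,0],"hand": 1},
    {"translation": [0,-20,0],"turn": [0,0,0],"hand": 1},
    {"translation": [0,-25,0],"turn": [0,0,0],"hand": 1},
    {"translation": [0,-30,0],"turn": [0,0,0],"hand": 1},
    {"translation": [0,-35,0],"turn": [0,0,0],"hand": 1},
    {"translation": [0,-40,0],"turn": [0,0,0],"hand": 1}
  ]
}}

```text
clock: 4.17
ee_pos: [0.5116, 0.3322, 0.0925]
orientation: [-0.0, 0.087, 0.996, 0.0]
ft_force: [3.4, -0.0, -0.8]
opening: 0.209
```

Request:
{"method": "apply_moves", "body": {
  "rows": [
    {"translation": [0,-5,0],"turn": [0,0,0],"hand": 1},
    {"translation": [0,-10,0],"turn": [0,0,0],"hand": 1},
    {"translation": [0,-15,0],"turn": [0,0,0],"hand": 1},
    {"translation": [0,-20,0],"turn": [0,0,0],"hand": 1},
    {"translation": [0,-25,0],"turn": [0,0,0],"hand": 1},
    {"translation": [0,-30,0],"turn": [0,0,0],"hand": 1},
    {"translation": [0,-35,0],"turn": [0,0,0],"hand": 1},
    {"translation": [0,-38,0],"turn": [0,0,0],"hand": 1}
  ]
}}

```text
clock: 4.83
ee_pos: [0.505, 0.2946, 0.0925]
orientation: [-0.0, 0.087, 0.996, -0.0]
ft_force: [1.5, -0.0, -1.1]
opening: 0.204
```

Run:
```python
from h import *
a=imaging.camera("top");b=imaging.camera("scene");s=manip.get_state()
print(s['clock'],s['ee_pos'],s['orientation'],s['ft_force'],s['moment'])
cv2.imwrite("pics/v3.png",np.vstack([cv2.resize(a[230:350,120:340],(800,436),interpolation=cv2.INTER_CUBIC)]))
cv2.imwrite("pics/scene1.png",b)
```

```text
4.9333 [0.50493532 0.29456775 0.09240566] [-1.74286110e-04  8.74071577e-02  9.96172604e-01 -3.17988554e-04] [ 1.98021679 -1.02561124 -0.68424311] [-0.02407687 -0.43763926  0.11181092]
```

View pics/v3.png

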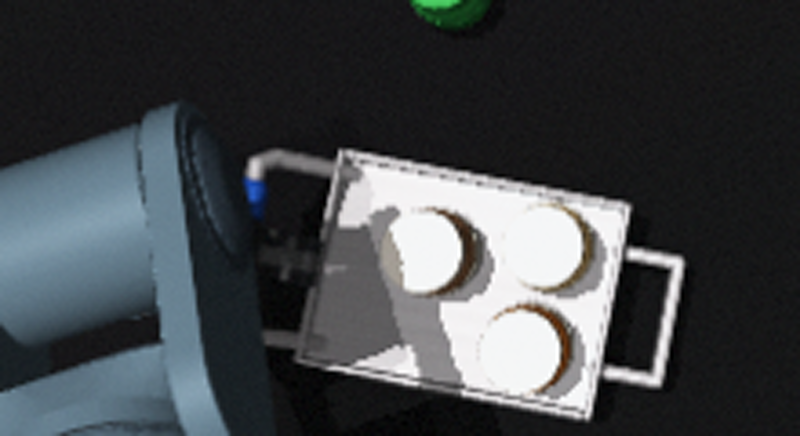

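Run:
```python
from h import *
np.set_printoptions(precision=4,suppress=True)
c=imaging.calibration("top"); k=800/220
A=lambda L:np.array([[120+(x+.5)/k-.5,230+(y+.5)/k-.5] for x,y in L])
t=at(c,A([(345,150),(297,360),(630,203),(590,418)]),.068);d=t[2]+t[3]-t[0]-t[1]
e=t[0]+t[2]-t[1]-t[3]
print(t.mean(0),np.degrees(np.arctan2(d[1],d[0])),np.degrees(np.arctan2(e[1],e[0]))-90)
b=at(c,A([(683,260),(660,385)]),.052);print(b.mean(0))
# path: rear axle quintic x(y) from start to end, handle = axle - .065*fwd
from scipy.interpolate import BPoly
h=np.array([.505,.2946]); th=np.radians(-100); f=np.array([np.cos(th),np.sin(th)]); ax=h+.065*f
print("axle",ax,"centre",ax+.06*f,"bump",ax+.184*f)
s0,s1=0,.235
g=BPoly.from_derivatives([0,s1],[[ax[0],f[0]/-f[1],0],[.537,0,0]]) # x vs travel u=-y
u=np.linspace(0,s1+0.001,2000); u=np.clip(u,0,s1)
x=g(u); sl=g.derivative()(u); ang=np.degrees(np.arctan2(-1,sl))
print("heading max",ang.max(),"end axle y",ax[1]-s1, "min radius",1/np.abs(g.derivative(2)(u)/(1+sl**2)**1.5).max())
for q in np.linspace(0,s1,9):
    a=np.arctan2(-1,g.derivative()(q)); A_=np.array([g(q),ax[1]-q]); F=np.array([np.cos(a),np.sin(a)]); L=np.array([-F[1],F[0]])
    print(A_,np.degrees(a).round(1),"hand",A_-.065*F,"frontL",A_+.15*F+.065*L,"frontR",A_+.15*F-.065*L)
```

```text
[0.4838 0.1682 0.068 ] -99.86071836058974 -100.16157876341771
[0.4614 0.0451 0.052 ]
axle [0.4937 0.2306] centre [0.4833 0.1715] bump [0.4618 0.0494]
heading max -66.88736752033421 end axle y -0.004412503945793539 min radius 0.1353911772472173
[0.4937 0.2306] -100.0 hand [0.505  0.2946] frontL [0.5317 0.0716] frontR [0.4037 0.0942]
[0.4896 0.2012] -94.1 hand [0.4942 0.266 ] frontL [0.5438 0.047 ] frontR [0.4142 0.0562]
[0.4905 0.1718] -82.1 hand [0.4816 0.2362] frontL [0.5755 0.0322] frontR [0.4467 0.0143]
[0.4976 0.1425] -71.8 hand [0.4773 0.2042] frontL [0.6061 0.0202] frontR [ 0.4826 -0.0203]
[0.5089 0.1131] -67.1 hand [0.4836 0.173 ] frontL [0.6271 0.0002] frontR [ 0.5074 -0.0504]
[0.5212 0.0837] -68.5 hand [0.4974 0.1442] frontL [ 0.6365 -0.0321] frontR [ 0.5155 -0.0797]
[0.5309 0.0543] -75.4 hand [0.5146 0.1173] frontL [ 0.6316 -0.0745] frontR [ 0.5057 -0.1072]
[0.536 0.025] -84.8 hand [0.5302 0.0897] frontL [ 0.6143 -0.1186] frontR [ 0.4848 -0.1303]
[ 0.537  -0.0044] -90.0 hand [0.537  0.0606] frontL [ 0.602  -0.1544] frontR [ 0.472  -0.1544]
```

```bash
cat > path.py <<'E'
from plan import *
from scipy.interpolate import BPoly
h=np.array([.505,.2946]); th=np.radians(-100); f=np.array([np.cos(th),np.sin(th)]); ax=h+.065*f
s1=.235
g=BPoly.from_derivatives([0,s1],[[ax[0],f[0]/-f[1],0],[.537,0,0]])
def hand(q):
    a=np.arctan2(-1,g.derivative()(q)); return [g(q)-.065*np.cos(a),ax[1]-q-.065*np.sin(a),.092,np.degrees(a)+180]
E
python3 - <<'E'
from path import *
save([.505,.2946,.092,80])
w=[hand(q) for q in np.r_[.002,np.linspace(.007,.235,39)]]
for i in range(0,40,8): rows(w[i:i+8],1)
E
```

```text
[{"translation": [0.0, -2.0, -0.0], "turn": [0, 0, -0.03], "hand": 1}, {"translation": [0.4, -7.1, -0.0], "turn": [0, 0, -0.41], "hand": 1}, {"translation": [1.4, -13.2, -0.0], "turn": [0, 0, -1.33], "hand": 1}, {"translation": [2.8, -19.3, -0.0], "turn": [0, 0, -2.71], "hand": 1}, {"translation": [4.4, -25.5, -0.0], "turn": [0, 0, -4.46], "hand": 1}, {"translation": [6.1, -31.7, -0.0], "turn": [0, 0, -6.52], "hand": 1}, {"translation": [7.9, -38.0, -0.0], "turn": [0, 0, -8.81], "hand": 1}, {"translation": [9.6, -44.4, -0.0], "turn": [0, 0, -11.25], "hand": 1}]
[{"translation": [2.7, -6.1, -0.0], "turn": [0, 0, -2.53], "hand": 1}, {"translation": [5.2, -12.3, -0.0], "turn": [0, 0, -5.07], "hand": 1}, {"translation": [7.4, -18.6, -0.0], "turn": [0, 0, -7.56], "hand": 1}, {"translation": [9.1, -25.0, -0.0], "turn": [0, 0, -9.95], "hand": 1}, {"translation": [10.4, -31.5, -0.0], "turn": [0, 0, -12.18], "hand": 1}, {"translation": [11.3, -38.1, -0.0], "turn": [0, 0, -14.23], "hand": 1}, {"translation": [11.6, -44.7, -0.0], "turn": [0, 0, -16.06], "hand": 1}, {"translation": [11.5, -51.3,
[... 1047 characters left out ...]
on": [-7.6, -45.1, -0.0], "turn": [0, 0, 9.35], "hand": 1}, {"translation": [-8.7, -51.5, -0.0], "turn": [0, 0, 11.3], "hand": 1}]
[{"translation": [-2.1, -6.1, -0.0], "turn": [0, 0, 1.98], "hand": 1}, {"translation": [-4.0, -12.3, -0.0], "turn": [0, 0, 3.93], "hand": 1}, {"translation": [-5.6, -18.5, -0.0], "turn": [0, 0, 5.79], "hand": 1}, {"translation": [-6.9, -24.7, -0.0], "turn": [0, 0, 7.5], "hand": 1}, {"translation": [-7.6, -30.9, -0.0], "turn": [0, 0, 8.96], "hand": 1}, {"translation": [-7.9, -37.0, -0.0], "turn": [0, 0, 10.11], "hand": 1}, {"translation": [-7.7, -43.1, -0.0], "turn": [0, 0, 10.86], "hand": 1}, {"translation": [-6.8, -49.0, -0.0], "turn": [0, 0, 11.13], "hand": 1}]
```

Request:
{"method": "apply_moves", "body": {
  "rows": [
    {"translation": [0,-2,0],"turn": [0,0,0],"hand": 1},
    {"translation": [0.4,-7,0],"turn": [0,0,-0.4],"hand": 1},
    {"translation": [1.4,-13,0],"turn": [0,0,-1.3],"hand": 1},
    {"translation": [2.8,-19.3,0],"turn": [0,0,-2.7],"hand": 1},
    {"translation": [4.4,-25.5,0],"turn": [0,0,-4.5],"hand": 1},
    {"translation": [6.1,-31.7,0],"turn": [0,0,-6.5],"hand": 1},
    {"translation": [7.9,-38,0],"turn": [0,0,-8.8],"hand": 1},
    {"translation": [9.6,-44.4,0],"turn": [0,0,-11.25],"hand": 1}
  ]
}}

```text
clock: 5.6
ee_pos: [0.4869, 0.2527, 0.0924]
orientation: [-0.001, -0.012, 1.0, 0.0]
ft_force: [0.1, 0.7, -0.0]
opening: 0.205
```

Request:
{"method": "apply_moves", "body": {
  "rows": [
    {"translation": [2.7,-6.1,0],"turn": [0,0,-2.5],"hand": 1},
    {"translation": [5.2,-12.3,0],"turn": [0,0,-5.1],"hand": 1},
    {"translation": [7.4,-18.6,0],"turn": [0,0,-7.6],"hand": 1},
    {"translation": [9.1,-25,0],"turn": [0,0,-10],"hand": 1},
    {"translation": [10.4,-31.5,0],"turn": [0,0,-12.2],"hand": 1},
    {"translation": [11.3,-38.1,0],"turn": [0,0,-14.2],"hand": 1},
    {"translation": [11.6,-44.7,0],"turn": [0,0,-16.1],"hand": 1},
    {"translation": [11.5,-51.3,0],"turn": [0,0,-17.66],"hand": 1}
  ]
}}

```text
clock: 6.27
ee_pos: [0.4765, 0.2012, 0.0924]
orientation: [-0.001, -0.165, 0.986, 0.0]
ft_force: [-0.5, 1.2, 0.9]
opening: 0.206
```

Request:
{"method": "apply_moves", "body": {
  "rows": [
    {"translation": [1.5,-6.4,0],"turn": [0,0,-1.35],"hand": 1},
    {"translation": [2.5,-12.8,0],"turn": [0,0,-2.4],"hand": 1},
    {"translation": [3.1,-19.3,0],"turn": [0,0,-3.3],"hand": 1},
    {"translation": [3.3,-25.9,0],"turn": [0,0,-3.8],"hand": 1},
    {"translation": [3.2,-32.4,0],"turn": [0,0,-4.1],"hand": 1},
    {"translation": [2.8,-38.9,0],"turn": [0,0,-4.2],"hand": 1},
    {"translation": [2.1,-45.4,0],"turn": [0,0,-4],"hand": 1},
    {"translation": [1.1,-51.8,0],"turn": [0,0,-3.5],"hand": 1}
  ]
}}

```text
clock: 6.93
ee_pos: [0.4929, 0.1516, 0.0923]
orientation: [-0.001, -0.194, 0.981, 0.0]
ft_force: [-3.3, 0.3, 1.8]
opening: 0.204
```

Request:
{"method": "apply_moves", "body": {
  "rows": [
    {"translation": [-0.8,-6.5,0],"turn": [0,0,0.7],"hand": 1},
    {"translation": [-1.7,-12.9,0],"turn": [0,0,1.65],"hand": 1},
    {"translation": [-2.8,-19.4,0],"turn": [0,0,2.8],"hand": 1},
    {"translation": [-4,-25.8,0],"turn": [0,0,4.2],"hand": 1},
    {"translation": [-5.2,-32.2,0],"turn": [0,0,5.8],"hand": 1},
    {"translation": [-6.4,-38.7,0],"turn": [0,0,7.5],"hand": 1},
    {"translation": [-7.6,-45.1,0],"turn": [0,0,9.4],"hand": 1},
    {"translation": [-8.7,-51.5,0],"turn": [0,0,11.3],"hand": 1}
  ]
}}

```text
clock: 7.6
ee_pos: [0.5217, 0.1074, 0.0924]
orientation: [0.0, -0.095, 0.995, -0.0]
ft_force: [0.7, 1.6, -0.4]
opening: 0.203
```

Request:
{"method": "apply_moves", "body": {
  "rows": [
    {"translation": [-2.1,-6.1,0],"turn": [0,0,2],"hand": 1},
    {"translation": [-4,-12.3,0],"turn": [0,0,3.9],"hand": 1},
    {"translation": [-5.6,-18.5,0],"turn": [0,0,5.8],"hand": 1},
    {"translation": [-6.9,-24.7,0],"turn": [0,0,7.5],"hand": 1},
    {"translation": [-7.6,-30.9,0],"turn": [0,0,9],"hand": 1},
    {"translation": [-7.9,-37,0],"turn": [0,0,10.1],"hand": 1},
    {"translation": [-7.7,-43.1,0],"turn": [0,0,10.9],"hand": 1},
    {"translation": [-6.8,-49,0],"turn": [0,0,11.13],"hand": 1}
  ]
}}

```text
clock: 8.27
ee_pos: [0.5371, 0.0607, 0.0925]
orientation: [-0.0, 0.001, 1.0, 0.0]
ft_force: [-0.4, 1.6, -1.5]
opening: 0.209
```

Run:
```python
from h import *
a=imaging.camera("top");s=manip.get_state()
print(s['clock'],s['ee_pos'],s['orientation'],s['ft_force'],s['moment'])
cv2.imwrite("pics/top4.png",a)
cv2.imwrite("pics/v4.png",cv2.resize(a[225:345,310:530],(800,436),interpolation=cv2.INTER_CUBIC))
```

```text
8.3167 [0.5371434  0.05961596 0.09244725] [-5.91402150e-05  8.95140982e-04  9.99999478e-01 -4.89819352e-04] [ 0.51735283 -1.9234177  -3.02873434] [-0.02616157 -0.28349543 -0.05287476]
```

View pics/v4.png

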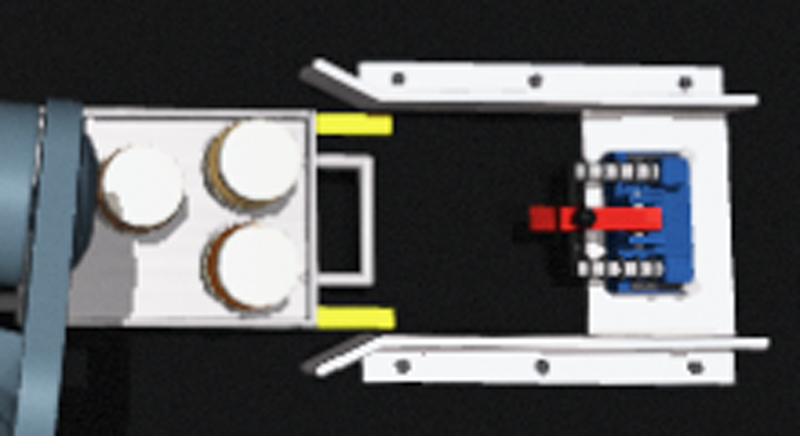

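Run:
```python
from h import *
np.set_printoptions(precision=4,suppress=True)
c=imaging.calibration("top"); k=800/220
A=lambda L:np.array([[310+(x+.5)/k-.5,225+(y+.5)/k-.5] for x,y in L])
t=at(c,A([(100,109),(100,327),(316,111),(316,327)]),.068);print("tray",t)
b=at(c,A([(373,158),(373,285)]),.052);print("bump",b,b.mean(0))
print("rails",at(c,A([(380,104),(755,104),(384,336),(765,339)]),.055))
print("latch",at(c,A([(530,218),(660,219)]),.065))
```

```text
tray [[ 0.6008 -0.0251  0.068 ]
 [ 0.4706 -0.0258  0.068 ]
 [ 0.6012 -0.1562  0.068 ]
 [ 0.4718 -0.1547  0.068 ]]
bump [[ 0.5744 -0.1941  0.052 ]
 [ 0.497  -0.1929  0.052 ]] [ 0.5357 -0.1935  0.052 ]
rails [[ 0.6074 -0.1983  0.055 ]
 [ 0.6101 -0.4349  0.055 ]
 [ 0.4664 -0.1985  0.055 ]
 [ 0.4654 -0.4346  0.055 ]]
latch [[ 0.5379 -0.2867  0.065 ]
 [ 0.5379 -0.3672  0.065 ]]
```

Request:
{"method": "apply_moves", "body": {
  "rows": [
    {"translation": [0,-3,0],"turn": [0,0,0],"hand": 1},
    {"translation": [0,-8,0],"turn": [0,0,0],"hand": 1},
    {"translation": [0,-13,0],"turn": [0,0,0],"hand": 1},
    {"translation": [0,-18,0],"turn": [0,0,0],"hand": 1},
    {"translation": [0,-23,0],"turn": [0,0,0],"hand": 1},
    {"translation": [0,-28,0],"turn": [0,0,0],"hand": 1},
    {"translation": [0,-33,0],"turn": [0,0,0],"hand": 1},
    {"translation": [0,-38,0],"turn": [0,0,0],"hand": 1}
  ]
}}

```text
clock: 8.98
ee_pos: [0.537, 0.0227, 0.0925]
orientation: [-0.0, 0.0, 1.0, 0.0]
ft_force: [1.4, 1.2, -0.9]
opening: 0.207
```

Request:
{"method": "apply_moves", "body": {
  "rows": [
    {"translation": [0,-5,0],"turn": [0,0,0],"hand": 1},
    {"translation": [0,-10,0],"turn": [0,0,0],"hand": 1},
    {"translation": [0,-15,0],"turn": [0,0,0],"hand": 1},
    {"translation": [0,-20,0],"turn": [0,0,0],"hand": 1},
    {"translation": [0,-25,0],"turn": [0,0,0],"hand": 1},
    {"translation": [0,-30,0],"turn": [0,0,0],"hand": 1},
    {"translation": [0,-35,0],"turn": [0,0,0],"hand": 1},
    {"translation": [0,-40,0],"turn": [0,0,0],"hand": 1}
  ]
}}

```text
clock: 9.65
ee_pos: [0.537, -0.0173, 0.0925]
orientation: [-0.0, 0.0, 1.0, 0.0]
ft_force: [0.6, 0.5, -0.6]
opening: 0.207
```

Request:
{"method": "apply_moves", "body": {
  "rows": [
    {"translation": [0,-4,0],"turn": [0,0,0],"hand": 1},
    {"translation": [0,-7,0],"turn": [0,0,0],"hand": 1},
    {"translation": [0,-10,0],"turn": [0,0,0],"hand": 1},
    {"translation": [0,-13,0],"turn": [0,0,0],"hand": 1},
    {"translation": [0,-15,0],"turn": [0,0,0],"hand": 1},
    {"translation": [0,-17,0],"turn": [0,0,0],"hand": 1}
  ]
}}

```text
clock: 10.15
ee_pos: [0.537, -0.0339, 0.0925]
orientation: [-0.0, 0.0, 1.0, 0.0]
ft_force: [-0.3, 0.9, -2.0]
opening: 0.206
```

Request:
{"method": "apply_moves", "body": {
  "rows": [
    {"translation": [0,-1.5,0],"turn": [0,0,0],"hand": 1},
    {"translation": [0,-3,0],"turn": [0,0,0],"hand": 1},
    {"translation": [0,-4.5,0],"turn": [0,0,0],"hand": 1},
    {"translation": [0,-6,0],"turn": [0,0,0],"hand": 1},
    {"translation": [0,-7.5,0],"turn": [0,0,0],"hand": 1},
    {"translation": [0,-9,0],"turn": [0,0,0],"hand": 1},
    {"translation": [0,-10.5,0],"turn": [0,0,0],"hand": 1},
    {"translation": [0,-12,0],"turn": [0,0,0],"hand": 1}
  ]
}}

```text
clock: 10.82
ee_pos: [0.537, -0.0459, 0.0925]
orientation: [-0.0, 0.0, 1.0, 0.0]
ft_force: [-0.0, 1.7, 0.2]
opening: 0.202
```

Request:
{"method": "apply_moves", "body": {
  "rows": [
    {"translation": [0,-1.5,0],"turn": [0,0,0],"hand": 1},
    {"translation": [0,-3,0],"turn": [0,0,0],"hand": 1},
    {"translation": [0,-4.5,0],"turn": [0,0,0],"hand": 1},
    {"translation": [0,-6,0],"turn": [0,0,0],"hand": 1}
  ]
}}

```text
clock: 11.15
ee_pos: [0.537, -0.0516, 0.0925]
orientation: [-0.0, 0.0, 1.0, 0.0]
ft_force: [0.5, 5.2, 1.2]
opening: 0.206
```

Request:
{"method": "apply_moves", "body": {
  "rows": [
    {"translation": [0,-1,0],"turn": [0,0,0],"hand": 1},
    {"translation": [0,-2,0],"turn": [0,0,0],"hand": 1},
    {"translation": [0,-3,0],"turn": [0,0,0],"hand": 1},
    {"translation": [0,-4,0],"turn": [0,0,0],"hand": 1}
  ]
}}

```text
clock: 11.48
ee_pos: [0.537, -0.0561, 0.0925]
orientation: [-0.0, 0.0, 1.0, -0.0]
ft_force: [-0.7, 1.5, -0.5]
opening: 0.203
```

Request:
{"method": "apply_moves", "body": {
  "rows": [
    {"translation": [0,-1,0],"turn": [0,0,0],"hand": 1},
    {"translation": [0,-2,0],"turn": [0,0,0],"hand": 1},
    {"translation": [0,-3,0],"turn": [0,0,0],"hand": 1},
    {"translation": [0,-4,0],"turn": [0,0,0],"hand": 1},
    {"translation": [0,-5,0],"turn": [0,0,0],"hand": 1},
    {"translation": [0,-6,0],"turn": [0,0,0],"hand": 1}
  ]
}}

```text
clock: 11.98
ee_pos: [0.537, -0.0617, 0.0925]
orientation: [-0.0, 0.0, 1.0, 0.0]
ft_force: [0.2, 3.7, 0.5]
opening: 0.2
```

Request:
{"method": "apply_moves", "body": {
  "rows": [
    {"translation": [0,-1,0],"turn": [0,0,0],"hand": 1},
    {"translation": [0,-2,0],"turn": [0,0,0],"hand": 1},
    {"translation": [0,-3,0],"turn": [0,0,0],"hand": 1},
    {"translation": [0,-3,0],"turn": [0,0,0],"hand": 1}
  ]
}}

```text
clock: 12.32
ee_pos: [0.537, -0.0649, 0.0925]
orientation: [-0.0, 0.0, 1.0, 0.0]
ft_force: [0.0, 3.1, 0.3]
opening: 0.211
```

Request:
{"method": "apply_moves", "body": {
  "rows": [
    {"translation": [0,-1,0],"turn": [0,0,0],"hand": 1},
    {"translation": [0,-2,0],"turn": [0,0,0],"hand": 1},
    {"translation": [0,-2,0],"turn": [0,0,0],"hand": 1}
  ]
}}

```text
clock: 12.57
ee_pos: [0.537, -0.0665, 0.0925]
orientation: [-0.0, 0.0, 1.0, 0.0]
ft_force: [-0.2, 4.4, -0.1]
opening: 0.206
```

Request:
{"method": "apply_moves", "body": {
  "rows": [
    {"translation": [0,-1,0],"turn": [0,0,0],"hand": 1},
    {"translation": [0,-2,0],"turn": [0,0,0],"hand": 1},
    {"translation": [0,-2,0],"turn": [0,0,0],"hand": 1}
  ]
}}

```text
clock: 12.82
ee_pos: [0.537, -0.0679, 0.0925]
orientation: [-0.0, 0.0, 1.0, 0.001]
ft_force: [-0.3, 6.8, 1.7]
opening: 0.207
```

Request:
{"method": "apply_moves", "body": {
  "rows": [
    {"translation": [0,-1,0],"turn": [0,0,0],"hand": 1},
    {"translation": [0,-1,0],"turn": [0,0,0],"hand": 1}
  ]
}}

```text
clock: 12.98
ee_pos: [0.537, -0.068, 0.0925]
orientation: [-0.0, 0.0, 1.0, 0.002]
ft_force: [-0.0, 11.2, 2.8]
opening: 0.205
```

Run:
```python
from h import *
a=imaging.camera("top");f=[]
for i in range(5): b=imaging.camera("scene");f.append(manip.get_state()['ft_force'])
s=manip.get_state()
print(s['clock'],s['ee_pos'],np.mean(f,0))
cv2.imwrite("pics/v5.png",np.vstack([cv2.resize(a[230:340,340:530],(760,440),interpolation=cv2.INTER_CUBIC)]))
cv2.imwrite("pics/v5s.png",cv2.resize(b[230:400,130:330],(700,595),interpolation=cv2.INTER_CUBIC))
```

```text
13.2833 [ 0.53693337 -0.06802324  0.09249436] [-0.055684   10.89290038  2.10067724]
```

View pics/v5s.png

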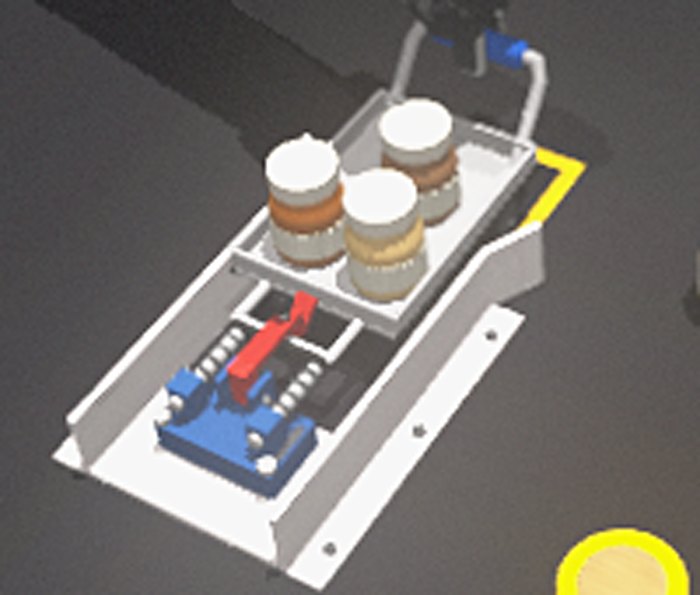

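Request:
{"method": "apply_moves", "body": {
  "rows": [
    {"translation": [0,1,0],"turn": [0,0,0],"hand": 1},
    {"translation": [0,2,0],"turn": [0,0,0],"hand": 1},
    {"translation": [0,3,0],"turn": [0,0,0],"hand": 1},
    {"translation": [0,4,0],"turn": [0,0,0],"hand": 1},
    {"translation": [0,5,0],"turn": [0,0,0],"hand": 1},
    {"translation": [0,5,0],"turn": [0,0,0],"hand": 1}
  ]
}}

```text
clock: 13.78
ee_pos: [0.537, -0.0647, 0.0925]
orientation: [-0.0, 0.0, 1.0, -0.0]
ft_force: [0.1, 4.5, 0.5]
opening: 0.209
```

Request:
{"method": "apply_moves", "body": {
  "rows": [
    {"translation": [0,0.5,0],"turn": [0,0,0],"hand": 1},
    {"translation": [0,1,0],"turn": [0,0,0],"hand": 1},
    {"translation": [0,1,0],"turn": [0,0,0],"hand": 1}
  ]
}}

```text
clock: 14.03
ee_pos: [0.537, -0.0645, 0.0925]
orientation: [0.0, 0.0, 1.0, -0.001]
ft_force: [-1.0, -1.2, -0.3]
opening: 0.209
```

Request:
{"method": "apply_moves", "body": {
  "rows": [
    {"translation": [0,0,0],"turn": [0,0,0],"hand": 0.75},
    {"translation": [0,0,0],"turn": [0,0,0],"hand": 0.7},
    {"translation": [0,0,0],"turn": [0,0,0],"hand": 0.6},
    {"translation": [0,0,0],"turn": [0,0,0],"hand": 0.5},
    {"translation": [0,0,0],"turn": [0,0,0],"hand": 0.5}
  ]
}}

```text
clock: 14.45
ee_pos: [0.5371, -0.0639, 0.0926]
orientation: [0.0, 0.0, 1.0, -0.0]
ft_force: [0.6, -0.0, 0.1]
opening: 0.5
```

Request:
{"method": "apply_moves", "body": {
  "rows": [
    {"translation": [0,0,-5],"turn": [0,0,0],"hand": 0.5},
    {"translation": [0,0,-15],"turn": [0,0,0],"hand": 0.5},
    {"translation": [0,0,-30],"turn": [0,0,0],"hand": 0.5},
    {"translation": [0,0,-50],"turn": [0,0,0],"hand": 0.5},
    {"translation": [0,0,-75],"turn": [0,0,0],"hand": 0.5},
    {"translation": [0,10,-100],"turn": [0,0,0],"hand": 0.5},
    {"translation": [0,40,-120],"turn": [0,0,0],"hand": 0.5},
    {"translation": [0,70,-130],"turn": [0,0,0],"hand": 0.5}
  ]
}}

```text
clock: 15.12
ee_pos: [0.5387, 0.006, 0.2272]
orientation: [0.003, 0.001, 1.0, -0.001]
ft_force: [-0.0, 0.2, -0.4]
opening: 0.501
```

Request:
{"method": "apply_moves", "body": {
  "rows": [
    {"translation": [0,30,0],"turn": [0,0,0],"hand": 0.5},
    {"translation": [0,60,0],"turn": [0,0,0],"hand": 0.5},
    {"translation": [0,90,0],"turn": [0,0,0],"hand": 0.5},
    {"translation": [0,100,0],"turn": [0,0,0],"hand": 0.5}
  ]
}}

```text
clock: 15.45
ee_pos: [0.5369, 0.1093, 0.2238]
orientation: [0.001, -0.001, 1.0, 0.0]
ft_force: [0.5, 0.5, -0.3]
opening: 0.5
```

Run:
```python
from h import *
a=imaging.camera("top");b=imaging.camera("scene");s=manip.get_state()
print(s['clock'],s['ee_pos'],s['ft_force'])
cv2.imwrite("pics/v6.png",np.vstack([cv2.resize(a[235:340,320:530],(600,300),interpolation=cv2.INTER_CUBIC),cv2.resize(b[240:390,130:430],(600,300),interpolation=cv2.INTER_CUBIC)]))
```

```text
15.55 [0.53704737 0.10751468 0.22333431] [-0.25889339 -0.36463328  0.8009279 ]
```

View pics/v6.png

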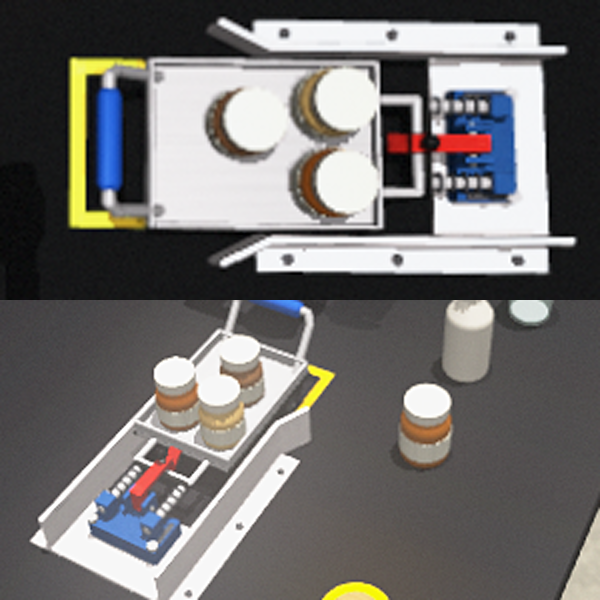

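The caddy sits straight in the dock. The latch hook is behind the bumper bar at about (398,143) in the upper crop, all three jars are upright, and the arm is clear.

```bash
python3 -c "
from workcell import job; print(job.sign_off())"
```

```text
the job is handed in; nothing more can be done
None
```

The caddy is docked and latched with its three jars standing, and the job is handed in. It took about 15.6 s of the 51 s allowed.

- **Rolling and steering:** I gripped the blue handle and rolled the caddy about 114 mm straight ahead to swing the castors. An S-curve then brought it onto the dock's centre line, to within about 1 mm between the rails.
- **Docking:** I pressed it onto the buffer until it stopped at the hard end. The highest force I read was about 11 N, with readings taken only at the end of each move. After that I eased it back, let go and withdrew.
- **Latch check:** While easing back, the force went from 4.5 N pushing to 1.2 N pulling with almost no movement. The last pictures show the latch hook behind the bumper bar, and the gripper read no contact.
- **Castors not seen:** They are hidden under the tray. I take them to be trailing, from the first straight roll and about 125 mm of straight rolling into the dock. The easing back was only about 3.5 mm.
- **Grip:** On first closing, the gripper pressed the handle down with about 6 N. I relieved that before moving the caddy. By calculation it was too little to lift the front wheels.
- **Disagreement:** The camera and arm readings of the caddy's place differed by 3 to 4 mm along its travel. This did not matter, because I found the final position by feel.

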